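Turn the medicine carousel to the dropper bottle

TASK

On the medicine turntable, push the steel studs on its rim sideways with your fingertips, gently and without pinching, to turn it until the tall dropper bottle stands at the front, in line with the pointed nose of the steel foot, and then let go and leave it at rest. Do not touch or lift any of the bottles and jars, which stay upright in their cups, and leave the cup, carton and bowl on the counter where they are.

Things in the scene. Friction and masses are not known exactly. Their poses are not given: they have to be found in the camera images.
- stand: Fixed flat steel foot under the turntable, a disc of radius 112 mm, 14 mm thick, with a pointed nose at its front. Origin: on the turntable's axis, on the counter (z = 0). Its own -x axis points from the centre along the nose.
- nose (a point): Tip of the steel foot's pointed nose (a flat right-angled corner, 12 mm thick), 169 mm from the turntable's axis, 6 mm above the counter. It marks the FRONT; it looks roughly towards the robot, up to 35 degrees either way.
- carousel: White round turntable, radius 130 mm, its top 34 mm above the counter; turns either way about a vertical pivot without end stops. Origin: on the axis, 20 mm above the counter; x and y axes turn with it. Six hexagonal cups (walls 14 mm high, 43 mm across inside), centred 68 mm from the axis at 0, 60, .. 300 degrees from its x axis, each hold one bottle or jar. Hub pin of radius 11 mm, top at 64 mm.
- stud (a point): One of six alike upright steel studs on the turntable's rim, 16 mm in diameter, 34 to 84 mm above the counter (this point: 59 mm), centred 118 mm from the axis, 30, 90, .. 330 degrees from the turntable's x axis (this one: 30), midway between cups. Push any of them sideways: it takes about 1 N, and the turntable stops at once when no longer pushed.
- dropper: Dropper bottle, the only tall, narrow-necked one: amber glass, 38 mm in diameter, sloping shoulders, thin white bulb on top, 84 mm tall (top 118 mm above the counter), 60 g, loose in one cup with 2.5 mm play. Origin: centre of its underside, 68 mm from the turntable's axis. Starts 40 to 140 degrees from the front, on either side. Not to be touched.
- jar1: amber glass jar, squat, 38 mm in diameter, 50 mm tall, wide white lid, 60 g, loose in one of the hexagonal cups of the turntable. Origin: centre of its underside. Not to be touched.
- jar2: amber glass jar, squat, 38 mm in diameter, 50 mm tall, wide white lid, 60 g, loose in one of the hexagonal cups of the turntable. Origin: centre of its underside. Not to be touched.
- jar3: amber glass jar, squat, 38 mm in diameter, 50 mm tall, wide white lid, 60 g, loose in one of the hexagonal cups of the turntable. Origin: centre of its underside. Not to be touched.
- jar4: amber glass jar, squat, 38 mm in diameter, 50 mm tall, wide white lid, 60 g, loose in one of the hexagonal cups of the turntable. Origin: centre of its underside. Not to be touched.
- jar5: amber glass jar, squat, 38 mm in diameter, 50 mm tall, wide white lid, 60 g, loose in one of the hexagonal cups of the turntable. Origin: centre of its underside. Not to be touched.
- cup: Bystander: empty blue plastic cup, 60 mm in diameter, 60 mm tall, loose on the counter to the left of the turntable. Origin: centre of its underside.
- carton: Bystander: closed white paper carton, 60 x 110 x 50 mm (x, y, z), loose on the counter to the right of the turntable. Origin: centre of its underside.
- dish: Bystander: small steel bowl, 100 mm in diameter at the rim, 30 mm tall, loose on the counter to the right of the turntable, beyond the carton. Origin: centre of its underside.

How it is judged:
On the way:
1. the fingers push the turntable (contact force between the fingers and carousel above 0.3 N), for 0.1 s.
At the end, for the whole second after the job is handed in: The dropper bottle stands at the front: its centre within 10 mm of the line from the axis through the tip of the nose (about 8 degrees), on the nose's side; the turntable is at rest (under 0.05 rad/s) and the bottle and all jars are upright (within 0.15 rad) and down in their cups (y of dropper in the frame of stand between -0.01 and 0.01 m and x of dropper in the frame of stand below -0.05 m and angular speed of carousel below 0.05 rad/s and angle between each of dropper, jar1, jar2, jar3, jar4, jar5's own z axis and vertical below 0.15 rad and z of each of dropper, jar1, jar2, jar3, jar4, jar5 in the frame of carousel below 0.019 m); the robot touches nothing.
It fails at once if the robot touches the dropper bottle or a jar (over 1 N) (contact force between any of the fingers, the arm and dropper above 1 N or contact force between any of the fingers, the arm and jar1 above 1 N or contact force between any of the fingers, the arm and jar2 above 1 N or contact force between any of the fingers, the arm and jar3 above 1 N or contact force between any of the fingers, the arm and jar4 above 1 N or contact force between any of the fingers, the arm and jar5 above 1 N).
It fails at once if the dropper bottle or a jar is lifted (8 mm) or tipped (0.35 rad) (z of any of dropper, jar1, jar2, jar3, jar4, jar5 in the frame of carousel above 0.022 m or angle between any of dropper, jar1, jar2, jar3, jar4, jar5's own z axis and vertical above 0.35 rad).
It fails at once if the cup, carton or bowl is moved over 15 mm (distance of any of cup, carton, dish from where it was at the start of the episode above 0.015 m).
It fails at once if the turntable is spun hard (over 2.5 rad/s) (angular speed of carousel above 2.5 rad/s).
It fails at once if the fingers press or pinch the turntable with over 30 N (contact force between the fingers and carousel above 30 N).
It also fails if it takes over 48 s, if anything falls off the work surface, if the arm or the gripper's body presses on something with over 40 N, if the wrist force passes 120 N, or if a joint passes its speed limit or range.

ROBOT

A 6-joint arm with a two-finger parallel gripper is mounted at the origin on the work surface. World frame = base frame: x ahead of the robot, y to its left, z up, the work surface at z = 0. Lengths are in m, angles in rad, forces in N, time in s.
With the tool pointing down it reaches from about 0.325 to 0.925 m from the base axis. Payload 3.1 kg.
Tool frame: the origin (TCP) lies at the very end of the fingers, on their centre line; the grasp point (between the pads) lies 19 mm behind it; z points along the fingers, y is the direction in which the jaws open and shut (so a half turn about z gives the same grasp; the last joint's range is limited). The gripper opens to 85 mm and grips with 20 to 120 N. Pads are 22 mm wide; open, the fingers measure 114 mm over their backs; the gripper's body (76 mm by 85 mm) begins 54 mm behind the grasp point. The pads swing forward as they close: fully open they stand 13 mm farther back than shut.
Start: joints at [1.21, 0.217, 1.613, -0, 1.311, -0.112], TCP at [0.154, 0.606, 0.231] pointing down, gripper open.
Joint ranges: [-2.75, 2.75], [-0.78, 2.1], [0.31, 2.55], [-1.13, 4.27], [0.13, 2.63], [-2.58, 2.58]. Speed limits (rad/s): [2.79, 2.79, 3.14, 3.14, 3.14, 3.14].

INTERFACE

Orientations are given as a unit quaternion [x, y, z, w].
In Python, from workcell import r gives the robot as it stands.
- The arm moves only by the shell command python3 -m inch 'ROWS' [FORCE]. ROWS is JSON, a list that holds one entry, the list of rows, each a list of 7 numbers: the shift along the tool's x, y, z in m, then the turn, a rotation vector about the tool's x, y, z in rad, then the opening, from -1 (shut) to 1 (fully open). In form: [[[dx, dy, dz, ax, ay, az, hand], ...]]. A call has 1 to 8 rows; each row shifts and turns the pose as measured when the row begins, along the tool's axes as they then stand; what a row does not reach is not made up. A row lasts 1/10 s, in which the tool goes at most 50 mm and 8.59 degrees, less where a joint would pass 70% of its speed; a pose out of reach is approached as far as the arm can. A call is refused whole if a number of a shift passes 0.05 or a number of a turn 0.15, either way. A call with a gripper value outside its range is refused whole. The fingers move at their own pace and stop on an object; FORCE is the grip in N (left out, the last holds). Time passes only in rows, so rows that do not move let the fingers close. It gives the time, the measured TCP pose, the force and the opening at its end, in the units of the state.
- r.get_state(): the state, without advancing time (a new reading comes with each control period).
- r.camera(name): name is "scene" or "top" or "wrist"; returns a dict with "img" (384x512x3 uint8, blue, green, red), "mtx" (3x3 intrinsics, pixels), "origin" and "attitude" of the camera in the world. Camera axes: x right, y down, z forward; pixel columns grow to the right and rows downward; lengths in m; the calibration is good to about 2 mm. A picture is of the moment at which its call begins. There is no depth.
- r.job_done(): hands the job in, once; it reports no verdict.
Trained networks look in a picture, given as the dict that the camera call returned (one of the last four; its "shot" number tells which), for a name from the list of things; names that differ only in an ending like _2 or _b are one class to them, and where a whole thing is asked for, a point or a joint stands for the part that bears it (a point fixed in the world has none). Each returns a list of dicts, best first, with "conf" (0 to 1); they miss things now and then, are a little off and sometimes report something else, mostly with a low value. They report only what shows in the picture. A call takes as long as a camera call.
- r.boxes_of(query, picture): "box" ([left, top, width, height] in pixels, round what is visible of it).
- r.outline_of(query, picture): "pixels" (384x512 bool, what is visible of it) and "box" ([left, top, width, height] in pixels, round what is visible of it).
The state is a dict: "clock": time; "joint_positions": joint angles; "joint_vel": joint speeds; "effort": joint torques, N m; "ee_pos": TCP position; "tcp_rot": TCP orientation; "contact_force": force on the tool from outside, world axes, zero at the start; "moment": the same for the moment, N m; "gripper_width": finger opening in m.
Only numpy, scipy, OpenCV 4.12 (cv2) and the standard library are available. Lean on these libraries where they do the work, as an engineer would, in place of code of your own. Each camera call takes 0.05 s, during which the arm holds its last target.

## Working session

There is one attempt and no reset: what is moved stays moved. The work goes in short steps, Python scripts to look and compute and a shell command to move; the robot and the scene stay as the last step left them, time stands still between calls to the robot, and variables do not carry over. Pictures are saved under pics/ and viewed, and the job is handed in when it is done.

```bash
mkdir -p pics; ls; python3 - <<'E'
from workcell import r
import cv2
s=r.get_state();print(s)
for n in("scene","top"):
    p=r.camera(n);cv2.imwrite(f"pics/{n}0.png",p["img"]);print(n,p["mtx"],p["origin"],p["attitude"],p["shot"])
    for q in("dropper","stand","nose","carousel","stud","jar1","cup","carton","dish"):
        print(q,[(b["box"],round(b["conf"],2)) for b in r.boxes_of(q,p)][:7])
E
```

```text
pics
{'clock': 0.0, 'joint_positions': array([ 1.20980771e+00,  2.17756781e-01,  1.61490852e+00, -4.78632627e-06,
        1.31129160e+00, -1.12197129e-01]), 'joint_vel': array([ 0.00123465,  0.00062482, -0.00131043,  0.00057874,  0.00072987,
        0.00168414]), 'effort': array([-9.01549483e-04, -3.96847451e+01, -3.03847933e+01, -1.96869910e-04,
        9.76587588e-03, -8.56024712e-06]), 'ee_pos': array([0.15358885, 0.60500783, 0.22998001]), 'tcp_rot': array([ 1.24074471e-01,  9.92272205e-01, -1.14973633e-03, -2.74832670e-04]), 'contact_force': array([-0.24123038, -0.1552558 , -0.37315673]), 'moment': array([ 0.01150062, -0.02629269,  0.0066492 ]), 'gripper_width': 0.0849726193559959}
scene [[391.54867654   0.         253.03527534]
 [  0.         391.54867654 194.63393368]
 [  0.           0.           1.        ]] [ 1.05483616 -0.26198237  0.90646249] [ 0.8184424   0.49642897 -0.147479   -0.24891819] 1
dropper [([264.2, 187.4, 18.8, 27.0], 0.48)]
stand [([221.3, 166.2, 6.9, 3.0], 0.64)]
nose []
carousel [([199.5, 160.6, 97.9, 92.5], 0.97), ([220.9, 162.6, 8.4, 9.1], 0.19)]
stud [([
[... 393 characters left out ...]
824229   0.         254.57343846]
 [  0.         363.14824229 195.69445642]
 [  0.           0.           1.        ]] [0.29018501 0.02459932 1.28663701] [-0.67585906  0.73000652 -0.07615926  0.06711759] 2
dropper [([237.1, 174.5, 12.3, 11.0], 0.48), ([222.4, 154.6, 75.4, 73.6], 0.21)]
stand [([251.7, 228.4, 22.6, 10.4], 0.54)]
nose [([245.5, 225.3, 27.0, 12.4], 0.67)]
carousel [([228.2, 156.8, 70.3, 73.2], 0.96)]
stud [([221.5, 155.1, 75.7, 72.7], 0.79)]
jar1 [([272.4, 192.5, 13.3, 15.2], 0.59), ([254.8, 163.1, 13.6, 18.7], 0.53)]
cup [([123.2, 199.5, 22.6, 14.2], 0.85), ([361.9, 217.0, 28.8, 18.7], 0.39)]
carton [([358.2, 214.9, 34.6, 21.3], 0.97)]
dish [([363.4, 145.9, 25.3, 28.1], 0.73)]
```

```bash
python3 - <<'E'
import cv2
a=cv2.imread("pics/scene0.png");b=cv2.imread("pics/top0.png")
cv2.imwrite("pics/sc.png",cv2.resize(a[140:270,180:320],None,fx=4.5,fy=4.5,interpolation=2))
cv2.imwrite("pics/tc.png",cv2.resize(b[140:250,210:320],None,fx=5.4,fy=5.4,interpolation=2))
E
```

```text
(no output)
```

View pics/sc.png

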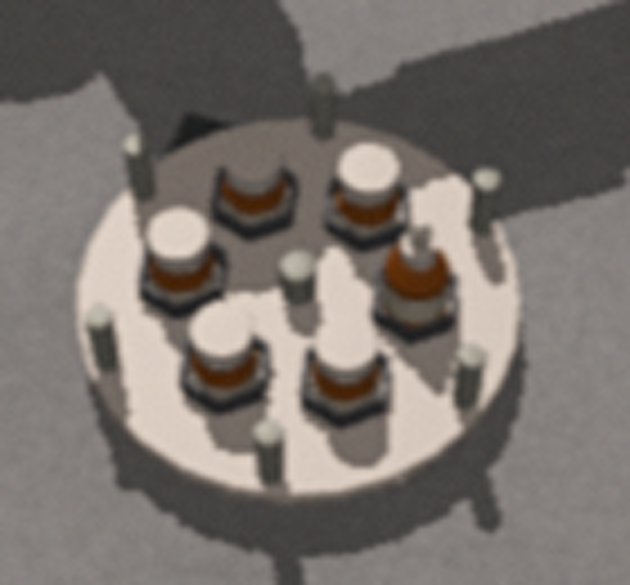

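View pics/tc.png

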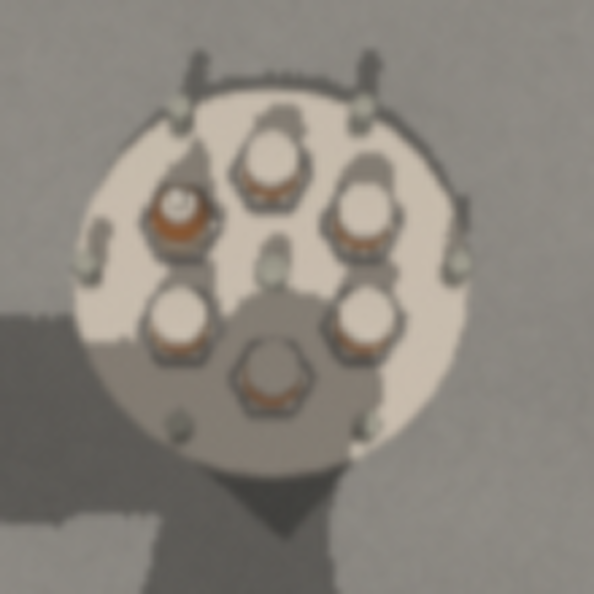

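View pics/top0.png

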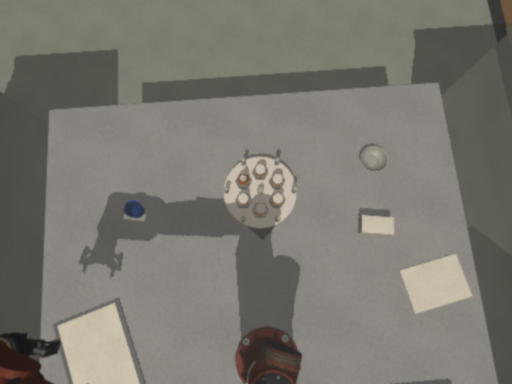

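View pics/scene0.png

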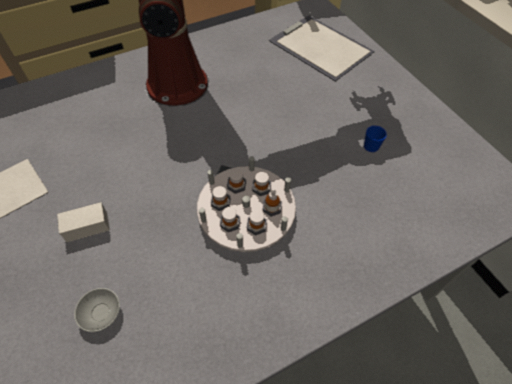

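```bash
cat > h.py <<'E'
import numpy as np
from scipy.spatial.transform import Rotation as R
from scipy.optimize import least_squares
def proj(p,mtx,o,q):
    c=R.from_quat(q).inv().apply(np.atleast_2d(p)-o); u=c@np.array(mtx).T; return u[:,:2]/u[:,2:]
def unproj(px,z,mtx,o,q):
    px=np.atleast_2d(px); d=np.c_[px,np.ones(len(px))]@np.linalg.inv(mtx).T; d=R.from_quat(q).apply(d)
    return o+d*((z-o[2])/d[:,2])[:,None]
E
python3 - <<'E'
from h import *
from workcell import r
T=r.camera("top");S=r.camera("scene")
a=lambda p:(p["mtx"],p["origin"],p["attitude"])
t=lambda l:np.array([210,140])+(np.array(l)+.5)/5.4-.5
s=lambda l:np.array([180,140])+(np.array(l)+.5)/4.5-.5
st=unproj(t([(180,100),(363,102),(461,252),(367,416),(180,418),(86,256)]),.084,*a(T))
ss=unproj(s([(322,78),(486,178),(470,353),(268,430),(100,316),(133,143)]),.084,*a(S))
for n,x in(("top",st),("scene",ss)):
    c=x.mean(0); print(n,c,np.linalg.norm(x-c,axis=1).round(3),np.degrees(np.arctan2(*(x-c)[:,1::-1].T)).round(1))
print("lids",unproj(t([(272,153),(366,206),(369,310),(272,366),(180,313)]),.084,*a(T)).round(3), unproj(t([(180,200)]),.118,*a(T)))
print("nose",unproj(t([(285,540)]),.012,*a(T)),unproj(s([(180,115)]),.012,*a(S)))
print("scene drop",unproj(s([(421,235)]),.118,*a(S)))
c=st.mean(0);n=unproj(t([(285,540)]),.012,*a(T))[0];print(np.linalg.norm((n-c)[:2]),np.degrees(np.arctan2(*(n-c)[1::-1])))
for q in("cup","carton","dish"):
    b=r.boxes_of(q,T)[0]["box"]; print(q,unproj([(b[0]+b[2]/2,b[1]+b[3]/2)],.03,*a(T)))
E
```

```text
top [ 0.56583649 -0.02170893  0.084     ] [0.118 0.116 0.119 0.117 0.118 0.118] [  25.6  -34.3  -93.3 -154.8  146.3   85.8]
scene [ 0.5612218  -0.01977189  0.084     ] [0.12  0.118 0.118 0.118 0.117 0.119] [ 145.7   85.3   25.6  -34.3  -93.5 -153.8]
lids [[ 0.633 -0.027  0.084]
 [ 0.593 -0.083  0.084]
 [ 0.526 -0.079  0.084]
 [ 0.496 -0.015  0.084]
 [ 0.534  0.039  0.084]] [[0.59736192 0.0337405  0.118     ]]
nose [[ 0.39334288 -0.01709269  0.012     ]] [[ 0.39505106 -0.01984977  0.012     ]]
scene drop [[0.60745641 0.03245256 0.118     ]]
0.17255536867344046 178.46702786022425
cup [[0.53105127 0.42048202 0.03      ]]
carton [[ 0.56264476 -0.02101672  0.03      ]]
dish [[ 0.63795354 -0.44026536  0.03      ]]
```

```bash
python3 -m inch '[[[-0.04,-0.027,0,0,0,0,-1],[-0.04,-0.027,0,0,0,0,-1],[-0.04,-0.027,0,0,0,0,-1],[-0.04,-0.027,0,0,0,0,-1],[-0.04,-0.027,0,0,0,0,-1],[-0.04,-0.027,0,0,0,0,-1],[-0.04,-0.027,0,0,0,0,-1],[-0.04,-0.027,0,0,0,0,-1]]]' 20
cat > where.py <<'E'
from h import *
from workcell import r
import sys
C=np.array([.5635,-.0208])
s=r.get_state();M=R.from_quat(s["tcp_rot"]).as_matrix();p=s["ee_pos"]
d=p[:2]-C;print("t",s["clock"],"p",p.round(4),"r",np.hypot(*d).round(4),"phi",np.degrees(np.arctan2(d[1],d[0])).round(2),"xyaw",np.degrees(np.arctan2(M[1,0],M[0,0])).round(2),"tilt",(M[:,2]).round(4),"q6",s["joint_positions"][5].round(2),"F",s["contact_force"].round(2))
if len(sys.argv)>1:
    rr,ph=float(sys.argv[1]),np.radians(float(sys.argv[2]));z=float(sys.argv[3])
    g=np.array([*(C+rr*np.array([np.cos(ph),np.sin(ph)])),z]);print("tool shift to goal",(M.T@(g-p)).round(4))
E
python3 where.py .124 67.6 .23
```

```text
clock: 2.05
ee_pos: [0.4166, 0.3145, 0.2319]
tcp_rot: [0.117, 0.993, 0.003, 0.001]
contact_force: [0.5, 0.8, -0.4]
gripper_width: -0.0001
t 2.05 p [0.4166 0.3145 0.2319] r 0.366 phi 113.66 xyaw 166.51 tilt [ 0.0033  0.0063 -1.    ] q6 -0.83 F [ 0.5   0.77 -0.39]
tool shift to goal [-0.2403 -0.1693  0.0012]
```

```bash
python3 -m inch '[[[-0.04,-0.028,0,0,0,0,-1],[-0.04,-0.028,0,0,0,0,-1],[-0.04,-0.028,0,0,0,0,-1],[-0.04,-0.028,0,0,0,0,-1],[-0.04,-0.028,0,0,0,0,-1],[-0.03,-0.02,0,0,0,0,-1],[0,0,0,0,0,0.14,-1],[0,0,0,0,0,0.14,-1]]]'
python3 -m inch '[[[0,0,0,0,0,0.14,-1],[0,0,0,0,0,0.14,-1],[0,0,0,0,0,0.14,-1],[0,0,0,0,0,0.14,-1],[0,0,0,0,0,0.14,-1],[0,0,0,0,0,0.14,-1],[0,0,0,0,0,0.14,-1],[0,0,0,0,0,0.14,-1]]]'
python3 where.py .124 67.6 .23
```

```text
clock: 2.85
ee_pos: [0.6116, 0.0914, 0.2334]
tcp_rot: [0.264, 0.964, 0.005, 0.004]
contact_force: [-0.4, 0.1, 0.9]
gripper_width: 0.0003
clock: 3.65
ee_pos: [0.6124, 0.0894, 0.233]
tcp_rot: [0.753, 0.658, 0.006, 0.001]
contact_force: [-0.5, 0.1, 0.3]
gripper_width: 0.0001
t 3.65 p [0.6124 0.0894 0.233 ] r 0.1206 phi 66.06 xyaw 82.26 tilt [ 0.0104  0.0064 -0.9999] q6 0.16 F [-0.49  0.14  0.25]
tool shift to goal [ 0.0041 -0.0023  0.003 ]
```

```bash
python3 -m inch '[[[0.004,-0.002,0,0,0,0.13,-1],[0,0,0,0,0,0.12,-1],[0,0,0,0,0,0,-1]]]'
python3 where.py .124 67.6 .055
python3 - <<'E'
from h import *
from workcell import r
import cv2
for n in("wrist","top","scene"):
    p=r.camera(n);im=p["img"];a=(p["mtx"],p["origin"],p["attitude"])
    f=1.5 if n=="wrist" else 4
    im=im if n=="wrist" else (im[140:260,200:340] if n=="top" else im[130:270,170:330])
    cv2.imwrite(f"pics/{n}1.png",cv2.resize(im,None,fx=f,fy=f,interpolation=2));print(p["origin"])
E
```

```text
clock: 3.95
ee_pos: [0.611, 0.0937, 0.2331]
tcp_rot: [0.832, 0.554, 0.006, 0.0]
contact_force: [0.1, 0.1, 0.0]
gripper_width: -0.0001
t 3.95 p [0.611  0.0937 0.2331] r 0.1239 phi 67.48 xyaw 67.29 tilt [ 0.0105  0.0063 -0.9999] q6 0.43 F [0.11 0.14 0.03]
tool shift to goal [-0.0017 -0.0016  0.1781]
[0.63525201 0.15682865 0.37631394]
[0.29018501 0.02459932 1.28663701]
[ 1.05483616 -0.26198237  0.90646249]
```

View pics/wrist1.png

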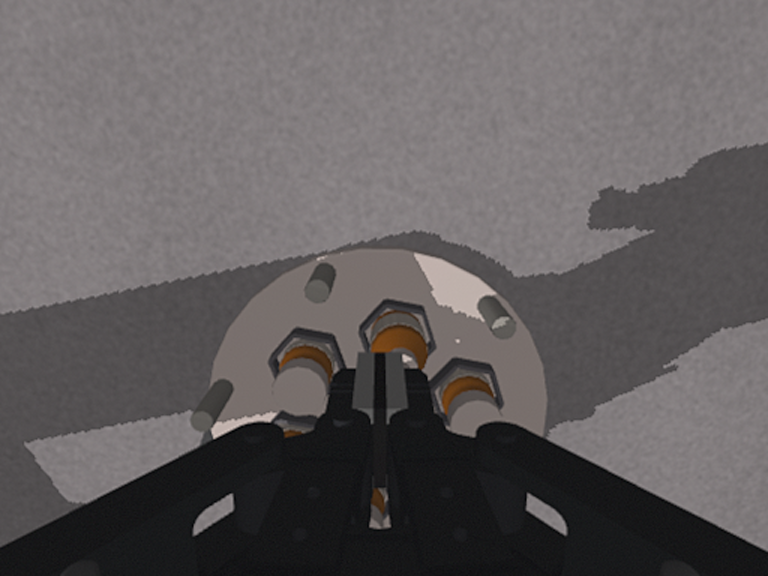

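View pics/scene1.png

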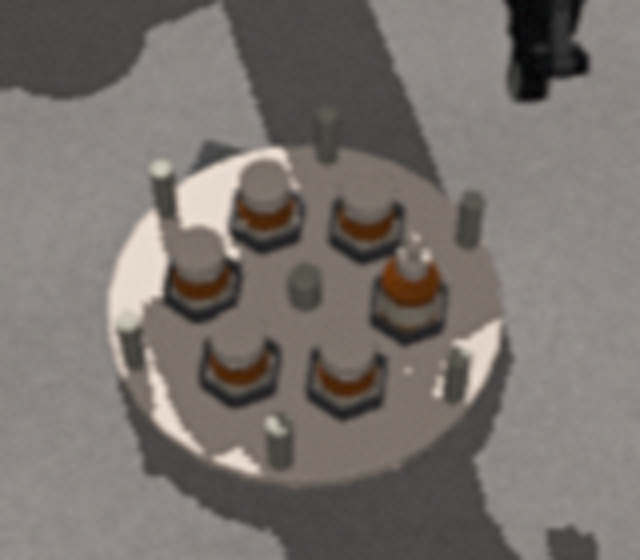

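```bash
python3 - <<'E'
from h import *
from workcell import r
p=r.camera("wrist");a=(p["mtx"],p["origin"],p["attitude"])
C=np.array([.5635,-.0208])
for th in(25.6,85.6,-34.4,-94.4):
    e=[*(C+.118*np.array([np.cos(np.radians(th)),np.sin(np.radians(th))])),.084];print(th,(proj(e,*a)*1.5).round(0))
x=unproj(np.array([(318,295),(503,326),(203,420)])/1.5,.084,*a);print(x)
w=[25.6,85.6,-34.4]
f=lambda v:np.concatenate([x[i,:2]-v[:2]-.118*np.array([np.cos(np.radians(w[i])+v[2]),np.sin(np.radians(w[i])+v[2])]) for i in range(3)])
s=least_squares(f,[*C,0]);print(s.x,np.degrees(s.x[2]),s.fun.round(4))
print(proj([*r.get_state()["ee_pos"]],*a)*1.5)
E
```

```text
25.6 [[506. 324.]]
85.6 [[318. 287.]]
-34.4 [[549. 479.]]
-94.4 [[430. 584.]]
[[0.57013094 0.09211769 0.084     ]
 [0.66754532 0.02959899 0.084     ]
 [0.4658575  0.04381654 0.084     ]]
[ 0.57345545  0.13364406 -2.08898568] -119.69006292283146 [ 0.0051  0.0762 -0.0036 -0.0379 -0.0015 -0.0383]
[[382.38228175 375.24844196]]
```

```bash
python3 -m inch '[[[0,0,0.035,0,0,0,-1],[0,0,0.035,0,0,0,-1],[0,0,0.035,0,0,0,-1],[0,0,0.03,0,0,0,-1],[0,0,0.02,0,0,0,-1],[0,0,0.01,0,0,0,-1]]]'
python3 where.py .124 67.6 .058
python3 - <<'E'
from workcell import r
import cv2
ims=[]
for n in("wrist","scene"):
    im=r.camera(n)["img"]
    cv2.imwrite(f"pics/{n}2.png",cv2.resize(im if n=="wrist" else im[130:270,170:330],None,fx=1.5 if n=="wrist" else 4,fy=1.5 if n=="wrist" else 4,interpolation=2))
E
```

```text
clock: 4.75
ee_pos: [0.6185, 0.0946, 0.0682]
tcp_rot: [0.83, 0.558, 0.011, 0.004]
contact_force: [-0.4, 0.2, -0.4]
gripper_width: -0.0001
t 4.75 p [0.6185 0.0946 0.0682] r 0.1278 phi 64.53 xyaw 67.86 tilt [ 0.0227  0.0068 -0.9997] q6 0.42 F [-0.38  0.24 -0.4 ]
tool shift to goal [-0.0037 -0.007   0.01  ]
```

View pics/wrist2.png

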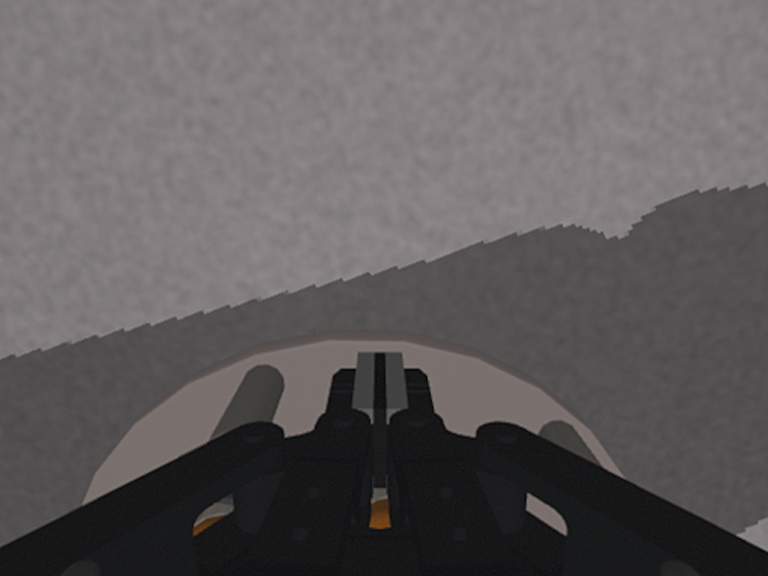

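View pics/scene2.png

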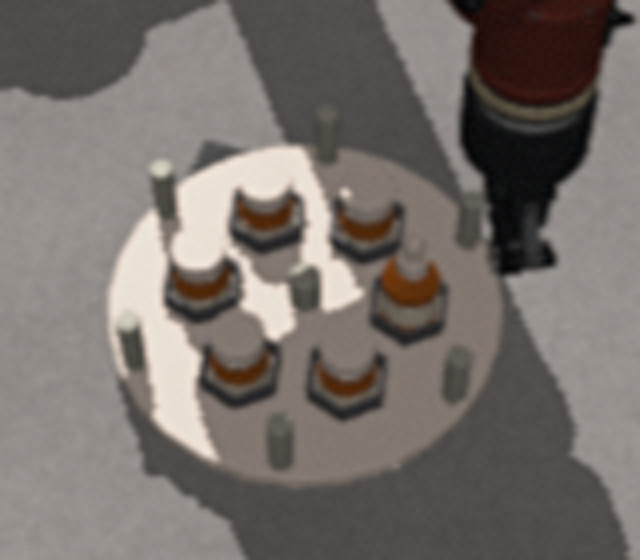

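```bash
python3 -m inch '[[[-0.003,-0.004,0.008,0.018,-0.015,0,-1],[0,-0.003,0.002,0,0,0,-1],[0,0,0,0,0,0,-1]]]'
python3 where.py .124 67.6 .058
```

```text
clock: 5.15
ee_pos: [0.6134, 0.0945, 0.0616]
tcp_rot: [0.83, 0.558, 0.002, 0.002]
contact_force: [-0.5, 0.5, -0.4]
gripper_width: 0.0001
t 5.15 p [0.6134 0.0945 0.0616] r 0.1257 phi 66.6 xyaw 67.87 tilt [ 4.3e-03 -7.0e-04 -1.0e+00] q6 0.43 F [-0.47  0.52 -0.42]
tool shift to goal [-0.0017 -0.0022  0.0036]
```

```bash
python3 -m inch '[[[-0.001,-0.009,0.001,0,0,-0.072,-1],[-0.001,-0.009,0,0,0,-0.072,-1],[-0.0005,-0.009,0,0,0,-0.072,-1],[-0.0005,-0.009,0,0,0,-0.072,-1],[-0.0005,-0.009,0,0,0,-0.072,-1],[-0.0005,-0.009,0,0,0,-0.072,-1]]]'
python3 where.py .124 95 .058
```

```text
clock: 5.75
ee_pos: [0.5681, 0.1025, 0.0685]
tcp_rot: [0.684, 0.729, 0.01, 0.01]
contact_force: [2.3, 0.8, -0.8]
gripper_width: -0.0001
t 5.75 p [0.5681 0.1025 0.0685] r 0.1234 phi 87.88 xyaw 93.64 tilt [ 0.0273  0.001  -0.9996] q6 -0.01 F [ 2.31  0.83 -0.8 ]
tool shift to goal [ 0.0012 -0.0156  0.0101]
```

```bash
python3 -m inch '[[[0,-0.009,0.004,0.014,0,-0.045,-1],[0,-0.009,0.004,0.014,0,-0.045,-1],[0,-0.009,0.004,0.006,0,-0.055,-1],[-0.0003,-0.009,0.002,0.004,0,-0.06,-1],[-0.0003,-0.009,0.002,0.004,0,-0.06,-1],[-0.0003,-0.009,0.002,0.004,0,-0.06,-1]]]'
python3 where.py .124 112 .058
python3 - <<'E'
from workcell import r
import cv2
im=r.camera("scene")["img"]
cv2.imwrite("pics/scene3.png",cv2.resize(im[110:270,170:330],None,fx=3.7,fy=3.7,interpolation=2))
E
```

```text
clock: 6.35
ee_pos: [0.527, 0.0938, 0.0617]
tcp_rot: [0.551, 0.834, 0.002, 0.006]
contact_force: [1.4, 1.5, 0.8]
gripper_width: 0.0
t 6.35 p [0.527  0.0938 0.0617] r 0.1202 phi 107.69 xyaw 113.12 tilt [ 0.0124 -0.0023 -0.9999] q6 -0.35 F [1.41 1.53 0.76]
tool shift to goal [ 0.0043 -0.009   0.0035]
```

View pics/scene3.png

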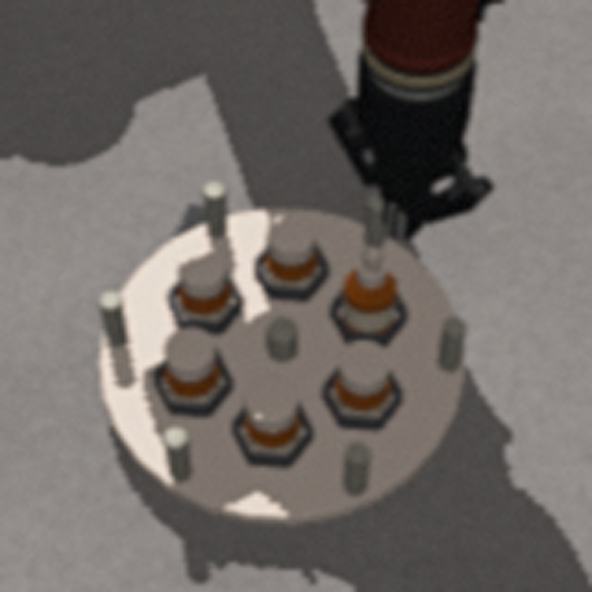

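```bash
python3 -m inch '[[[0.002,-0.009,0.003,0.011,-0.005,-0.045,-1],[0.002,-0.009,0.003,0.006,-0.003,-0.045,-1],[0.001,-0.009,0.002,0.004,-0.002,-0.055,-1],[0.001,-0.009,0.0015,0.004,-0.002,-0.06,-1],[0.0005,-0.009,0.0015,0.004,-0.002,-0.06,-1],[0.0005,-0.009,0.0015,0.004,-0.002,-0.06,-1]]]'
python3 where.py .124 132 .058
```

```text
clock: 7.0
ee_pos: [0.4873, 0.0733, 0.0584]
tcp_rot: [0.405, 0.914, -0.011, 0.014]
contact_force: [1.8, 1.5, 1.3]
gripper_width: -0.0001
t 7.0 p [0.4873 0.0733 0.0584] r 0.1211 phi 129.0 xyaw 132.21 tilt [ 0.0173 -0.0312 -0.9994] q6 -0.69 F [1.77 1.54 1.33]
tool shift to goal [ 0.0031 -0.0063  0.0004]
```

```bash
python3 -m inch '[[[0.002,-0.009,0.001,-0.004,0.018,-0.05,-1],[0.002,-0.009,0.001,-0.004,0.016,-0.05,-1],[0.001,-0.009,0.001,0,0.004,-0.055,-1],[0.001,-0.009,0.001,0,0.002,-0.06,-1],[0.0005,-0.009,0.001,0,0.002,-0.06,-1],[0.0005,-0.009,0.001,0,0.002,-0.06,-1]]]'
python3 where.py .124 153 .058
```

```text
clock: 7.6
ee_pos: [0.4553, 0.0376, 0.0593]
tcp_rot: [0.243, 0.97, 0.005, 0.004]
contact_force: [0.7, 1.3, 0.4]
gripper_width: 0.0
t 7.6 p [0.4553 0.0376 0.0593] r 0.1229 phi 151.64 xyaw 151.88 tilt [ 0.0111  0.0083 -0.9999] q6 -1.16 F [0.73 1.34 0.44]
tool shift to goal [ 0.0011 -0.0029  0.0012]
```

```bash
python3 -m inch '[[[0.0005,-0.009,0.001,0,-0.006,-0.06,-1],[0,-0.009,0.001,0.002,-0.006,-0.065,-1],[0,-0.009,0.001,0,0,-0.065,-1],[0,-0.009,0.001,0,0,-0.065,-1],[0,-0.009,0.001,0,0,-0.065,-1],[0,-0.009,0.001,0,0,-0.065,-1]]]'
python3 where.py .124 175 .058
python3 - <<'E'
from workcell import r
import cv2
for n in("scene","top"):
    im=r.camera(n)["img"];im=im[110:270,170:330] if n=="scene" else im[130:250,200:320]
    cv2.imwrite(f"pics/{n}4.png",cv2.resize(im,None,fx=4,fy=4,interpolation=2)[:590])
E
```

```text
clock: 8.2
ee_pos: [0.4417, -0.0128, 0.0586]
tcp_rot: [0.048, 0.999, 0.003, 0.016]
contact_force: [-0.6, 1.5, 1.3]
gripper_width: -0.0004
t 8.2 p [ 0.4417 -0.0128  0.0586] r 0.1221 phi 176.24 xyaw 174.45 tilt [ 0.0325  0.0045 -0.9995] q6 -1.68 F [-0.62  1.45  1.29]
tool shift to goal [0.002  0.0026 0.0006]
```

View pics/scene4.png

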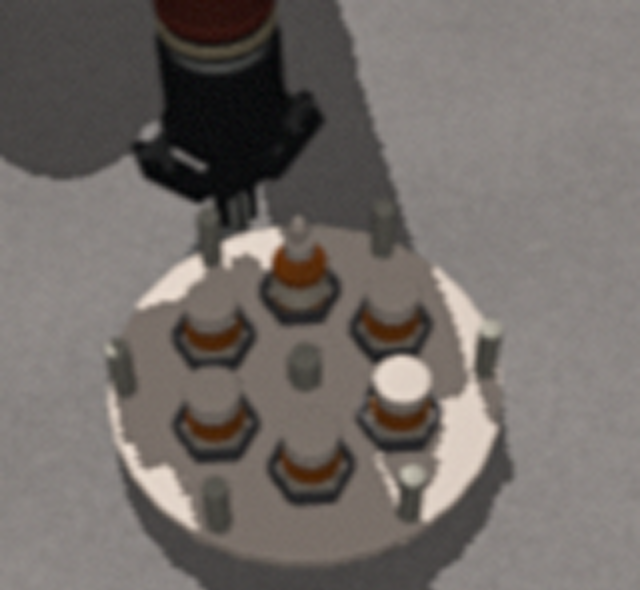

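View pics/top4.png

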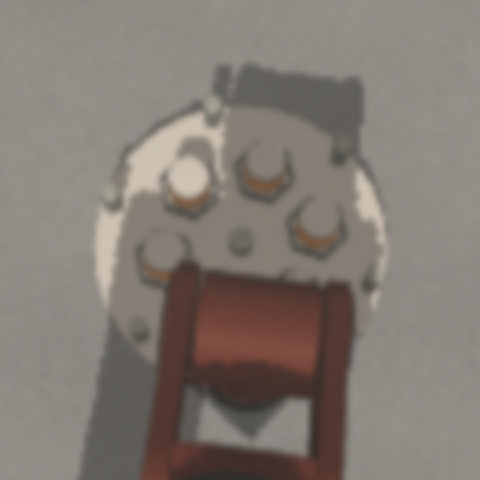

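```bash
cat > ang.py <<'E'
from h import *
def fit(pts,off,f,cam,C0=(.562,-.0208)):
    px=np.array(off)+(np.array(pts)+.5)/f-.5; x=unproj(px,.084,cam["mtx"],cam["origin"],cam["attitude"])[:,:2]
    A=np.degrees(np.arctan2(*(x-C0)[:,::-1].T)); base=np.degrees(np.angle(np.exp(6j*np.radians(A)).mean()))/6
    k=np.round((A-base)/60)*60
    F=lambda v:(x-v[:2]-.118*np.c_[np.cos(np.radians(v[2]+k)),np.sin(np.radians(v[2]+k))]).ravel()
    s=least_squares(F,[*C0,base],x_scale=[.01,.01,1]);return s.x.round(4),(s.x[2]%60).round(2),np.abs(s.fun).max().round(4)
E
python3 - <<'E'
from ang import *
from workcell import r
S=r.camera("scene");T=r.camera("top")
print(fit([(209,212),(383,207),(488,326),(412,472),(217,486),(119,346)],(170,110),4,S))
print(fit([(212,101),(342,146),(374,276),(138,322),(111,188)],(200,130),4,T))
print("nose",unproj(np.array([200,130])+(np.array([(250,437)])+.5)/4-.5,.012,T["mtx"],T["origin"],T["attitude"]))
E
```

```text
(array([ 0.5614, -0.019 ,  6.2351]), np.float64(6.24), np.float64(0.0015))
(array([ 0.5634, -0.0207,  6.995 ]), np.float64(7.0), np.float64(0.0019))
nose [[ 0.39590157 -0.01644116  0.012     ]]
```

```bash
python3 -m inch '[[[0.001,-0.009,0.001,0.004,0.016,-0.065,-1],[0.001,-0.009,0.001,0.004,0.016,-0.065,-1],[0,-0.009,0.001,0,0.004,-0.065,-1],[0,-0.008,0.001,0,0.004,-0.065,-1],[0,-0.004,0.001,0,0,-0.03,-1],[0,0,0,0,0,0,-1]]]'
python3 where.py .124 198.6 .058
```

```text
clock: 9.0
ee_pos: [0.443, -0.0492, 0.0555]
tcp_rot: [-0.097, 0.995, -0.0, -0.003]
contact_force: [0.6, -0.3, -0.3]
gripper_width: -0.0001
t 9.0 p [ 0.443  -0.0492  0.0555] r 0.1238 phi -166.74 xyaw -168.91 tilt [-0.0049 -0.0012 -1.    ] q6 -2.03 F [ 0.56 -0.25 -0.26]
tool shift to goal [-0.0008 -0.0115 -0.0025]
```

```bash
python3 -m inch '[[[0,-0.007,-0.002,0,0,-0.03,-1],[0,-0.006,0,0,0,-0.03,-1],[0,0,0,0,0,0,-1],[0,0,0,0,0,0,-1]]]'
python3 where.py .124 198.6 .058
python3 - <<'E'
from workcell import r
import cv2
for n in("scene","top"):
    im=r.camera(n)["img"];im=im[110:270,170:330] if n=="scene" else im[130:250,200:320]
    cv2.imwrite(f"pics/{n}5.png",cv2.resize(im,None,fx=4,fy=4,interpolation=2)[:590])
E
```

```text
clock: 9.4
ee_pos: [0.4456, -0.0597, 0.0575]
tcp_rot: [-0.125, 0.992, 0.001, -0.003]
contact_force: [1.0, -0.3, 0.2]
gripper_width: -0.0003
t 9.4 p [ 0.4456 -0.0597  0.0575] r 0.1242 phi -161.73 xyaw -165.69 tilt [-5.5e-03  8.0e-04 -1.0e+00] q6 -2.11 F [ 1.02 -0.26  0.21]
tool shift to goal [-0.0002 -0.0007 -0.0005]
```

View pics/scene5.png

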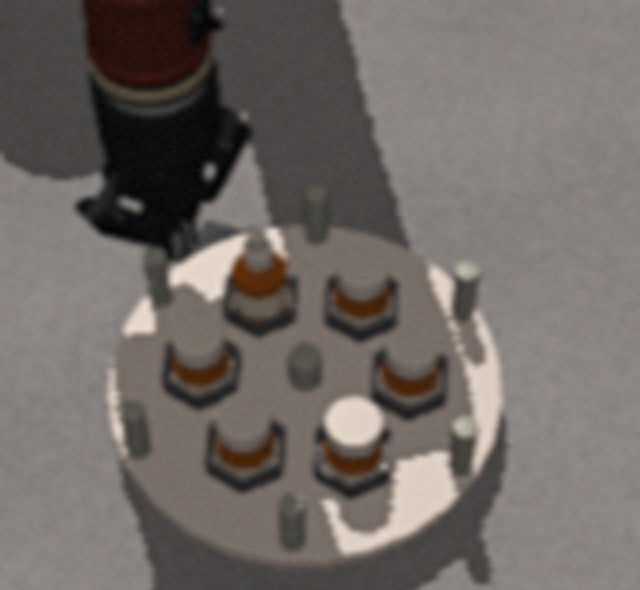

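```bash
python3 -m inch '[[[0.006,0.006,0,0,0,0,-1],[0.01,0.003,0,0,0,0,-1],[0.005,0,-0.03,0,0,0,-1],[0,0,-0.04,0,0,0,-1],[0,0,-0.045,0,0,0,-1],[0,0,-0.045,0,0,0,-1],[0,-0.04,-0.02,0,0,0,-1],[0,-0.045,0,0,0,0,-1]]]'
python3 -m inch '[[[0,-0.045,0,0,0,0,-1],[0,-0.045,0,0,0,0,-1],[0,-0.045,0,0,0,0,-1],[0,-0.045,0,0,0,0,-1],[0,-0.045,0,0,0,0,-1],[0,0,0,0,0,0,-1]]]'
python3 - <<'E'
from workcell import r
import cv2
for n in("scene","top"):
    im=r.camera(n)["img"];im=im[110:270,170:330] if n=="scene" else im[130:250,200:320]
    cv2.imwrite(f"pics/{n}6.png",cv2.resize(im,None,fx=4,fy=4,interpolation=2)[:590])
E
```

```text
clock: 10.3
ee_pos: [0.435, -0.1331, 0.2395]
tcp_rot: [-0.129, 0.992, 0.003, -0.008]
contact_force: [1.7, 0.3, -0.1]
gripper_width: -0.0001
clock: 10.9
ee_pos: [0.4897, -0.3603, 0.2386]
tcp_rot: [-0.127, 0.992, 0.002, -0.007]
contact_force: [-0.5, 0.1, 0.2]
gripper_width: -0.0004
```

View pics/scene6.png

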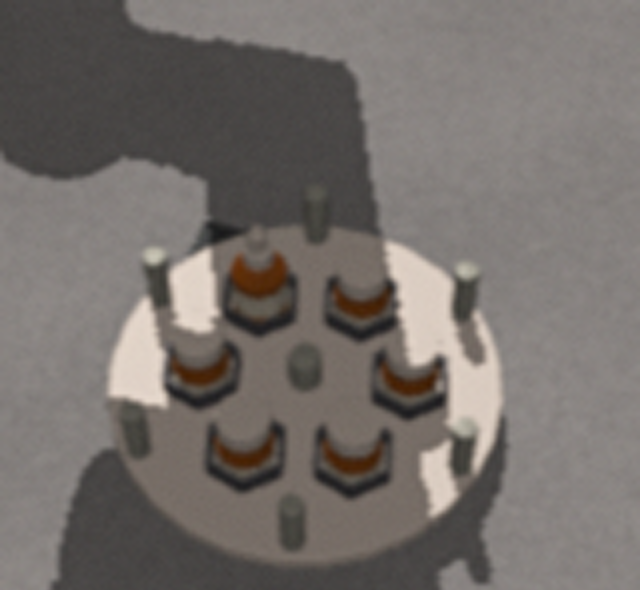

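View pics/top6.png

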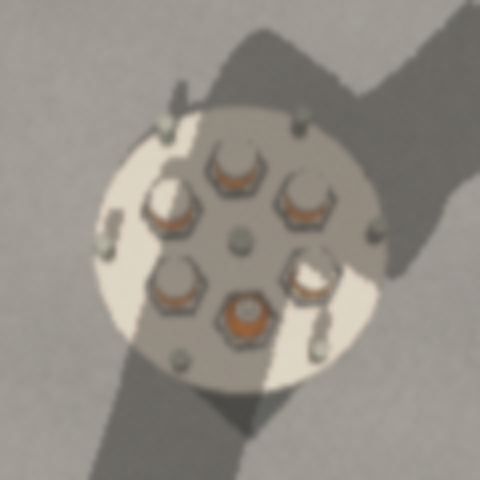

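```bash
python3 - <<'E'
from ang import *
from workcell import r
S=r.camera("scene");T=r.camera("top")
a=lambda p:(p["mtx"],p["origin"],p["attitude"])
fs=fit([(155,255),(316,190),(467,270),(463,425),(292,502),(133,410)],(170,110),4,S)
ft=fit([(166,120),(300,117),(376,227),(319,342),(180,353),(105,239)],(200,130),4,T)
print(fs,ft)
u=lambda off,p:np.array(off)+(np.array([p])+.5)/4-.5
for n,f,cam,px,off,dp in(("S",fs,S,(207,222),(170,110),(258,234)),("T",ft,T,(249,437),(200,130),(249,304))):
    C=f[0][:2];N=unproj(u(off,px),.012,*a(cam))[0,:2];D=unproj(u(off,dp),.118,*a(cam))[0,:2]
    v=N-C;L=np.hypot(*v);v/=L;e=D-C;print(n,"nose r",L.round(4),"ang",np.degrees(np.arctan2(v[1],v[0])).round(2),"drop along",(e@v).round(4),"off",(v[0]*e[1]-v[1]*e[0]).round(4))
for q in("cup","carton","dish"):print(q,r.boxes_of(q,T)[:1])
E
```

```text
(array([ 5.61600e-01, -1.94000e-02,  2.92871e+01]), np.float64(29.29), np.float64(0.0014)) (array([ 5.6370e-01, -2.0700e-02,  2.8881e+01]), np.float64(28.88), np.float64(0.0041))
S nose r 0.1644 ang 178.56 drop along 0.0628 off 0.0021
T nose r 0.1678 ang 178.25 drop along 0.0686 off 0.0024
cup [{'box': [225.7, 156.8, 69.5, 75.4], 'conf': 0.73}]
carton [{'box': [236.0, 174.5, 10.8, 14.6], 'conf': 0.63}]
dish [{'box': [361.5, 145.8, 24.2, 31.6], 'conf': 0.84}]
```

```bash
python3 - <<'E'
from workcell import r
import cv2
T=r.camera("top");cv2.imwrite("pics/topend.png",T["img"])
print(r.job_done())
E
```

```text
the job is handed in; nothing more can be done
None
```

View pics/topend.png

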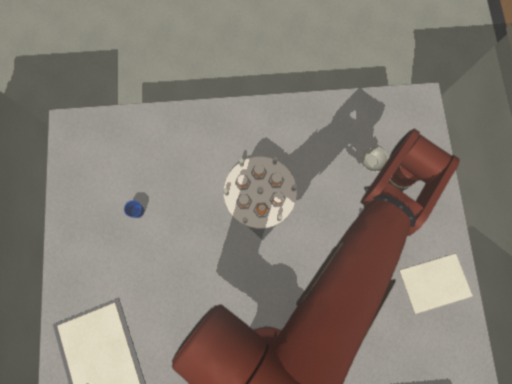

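I turned the turntable about 124° counter-clockwise by pushing one rim stud sideways with the shut fingertips. Then I backed off, raised the arm clear and handed the job in at about 11 s.

**Result:** In the last pictures the dropper bottle stands about 2 mm off the nose line (limit 10 mm), measured from both cameras. The turntable looks unmoved since release, and the bottle and all jars look upright in their cups. Sensed force, read between moves, stayed under about 3 N while pushing.

**Where the checks disagreed or fell short:**
- **Nose direction:** my first estimates from the two cameras differed by about 1.5–2°. The last ones agreed within 0.3°, but they put the nose tip at 164 and 168 mm from the axis, where the true value is 169 mm.
- **Cup and bowl:** they look unmoved in the top view.
- **Carton:** it was hidden under the arm in the final picture, and the detector found neither it nor the cup correctly. I only know the shut gripper stayed over 0.23 m above the counter on that side, well above the carton's 50 mm.

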